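# Open an instrument module and hold it square in the fence

## Robot

A 6-joint arm with a two-finger parallel gripper is mounted at the origin on the work surface. World frame = base frame: x ahead of the robot, y to its left, z up, the work surface at z = 0. Lengths are in mm, angles in rad, forces in N, time in s.
With the tool pointing down it reaches from about 400 to 925 mm from the base axis. Payload 3.4 kg.
Tool frame: the origin (TCP) lies midway between the tips of the shut fingers; the grasp point (between the pads) lies 19 mm behind it; z points along the fingers, y is the direction in which the jaws open and shut (so a half turn about z gives the same grasp; the last joint's range is limited). The gripper opens to 85 mm and grips with 20 to 120 N. Pads are 22 mm wide; open, the fingers measure 114 mm over their backs; the gripper's body (76 mm by 85 mm) begins 54 mm behind the grasp point. The pads swing forward as they close: fully open they stand 13 mm farther back than shut.
Start: joints at [1.075, 0.307, 1.506, -0, 1.328, -0.073], TCP at [235.43, 524.599, 231.305] pointing down, gripper open.
Joint ranges: [-3.12, 3.12], [-1.05, 2.28], [0.14, 2.33], [-1.42, 4.57], [0.1, 2.73], [-2.68, 2.68]. Speed limits (rad/s): [2.57, 2.57, 3.14, 3.14, 3.14, 3.14].

## Interface

Orientations are given as a unit quaternion [x, y, z, w].
In Python, from station import bot gives the robot as it stands. Calls block until the motion is done:
- bot.move_pose(position, orientation): joint-space move of the TCP to a pose.
- bot.movel(position, attitude=None, rate=150): straight line of the TCP; attitude=None keeps the orientation; rate is the mean speed in mm/s.
- bot.goto_joints(angles): joint-space move.
- bot.gripper_open() and bot.close_gripper(f_grip=None): open the fingers fully, or close them until they stop; f_grip is the grip in N (None keeps the last).
- bot.dwell(seconds).
- bot.inverse_kinematics(position, orientation): joint angles nearest the present ones, or None.
- bot.read_state(): the state.
- bot.capture(name): name is "scene" or "top" or "wrist"; returns the picture (420x560x3 uint8, red, green, blue); there is no depth.
- bot.camera_params(name): a dict with "camera_matrix" (3x3 intrinsics, pixels), "view" (4x4, takes a point from world to camera coordinates). Camera axes: x right, y down, z forward; pixel columns grow to the right and rows downward; lengths in mm; the calibration is good to about 2 mm. A picture is of the moment at which its call begins: read the wrist's pose just before it. camera_params takes no time and is no camera call; for the wrist camera it gives the pose at the moment of the call.
A pose or a line that the arm cannot do raises bot.IKError and nothing moves.
- bot.close_job(): hands the job in, once; it reports no verdict.
The state is a dict: "time": time; "qpos": joint angles; "joint_velocities": joint speeds; "effort": joint torques, N m; "eef_pos": TCP position; "tool_rot": TCP orientation; "force": force on the tool from outside, world axes, zero at the start; "wrist_torque": the same for the moment, N m; "opening": finger opening in mm.
Only numpy, scipy, OpenCV 4.12 (cv2) and the standard library are available. Lean on these libraries where they do the work, as an engineer would, in place of code of your own. Each camera call takes 0.05 s, during which the arm holds its last target.

## Task

Lift the loose grey cover plate off the two pins of the aluminium module housing and lay it flat, handle up, inside the shallow steel tray, letting go of it. Then slide the open housing across the bench until its far face is flush along the steel fence, and with one firm diagonal push hold it against the fence and down on the bench together; finish while still pushing, and do not release it. Leave the bottle, the bowl and the vial rack where they stand.

Things in the scene. Friction and masses are not known exactly. Their poses are not given: they have to be found in the camera images.
- table: the black bench top; its upper surface is at height 0; fixed
- fence: steel angle bolted to the bench, immovable: upright 260 mm long (its y axis), 12 mm thick, 45 mm high, low foot flange on the side away from the robot. Origin: middle of the lower edge of the working face, on the bench. Its x axis points horizontally away from the housing: push the housing along the fence's +x until it meets the face at x = 0
- housing: loose aluminium housing, 0.45 to 0.75 kg, 110 (x) by 130 (y) mm; origin: centre of underside; z up. A step 28 mm high, nearest the robot (x -55 to -15 mm, full width); behind it a wall rises to the upper body, 60 mm high, x -15 to 55, open-topped under the cover. 2 pins, 6 mm thick, 10 mm tall, on top at x 20, y +-52. Face x = 55 goes to the fence; starts 30-70 mm short of it, up to 0.15 rad askew
- step (a point): middle of the top of the housing's step, 28 mm above its underside, 20 mm before the upright wall (which lies towards the housing's +x). The inside corner of step and wall takes a push forward and down at once; the housing slides with ordinary friction
- face_left (a point): left (+y) end of the housing's far face, 4 mm above its underside
- face_right (a point): right (-y) end of the housing's far face, 4 mm above its underside
- cover: loose grey cover plate, 0.15 kg, 68 (x) by 128 (y) by 4 mm, two 9 mm holes sitting loosely over the pins; starts on the housing's upper body. Origin: centre of the underside; z up. Amid its top stands a black bar handle 14 mm thick (x), 56 mm long (y), 26 mm high above the plate. Raise it over 10 mm to clear the pins
- cover_grip (a point): middle of the top of the cover's bar handle, 30 mm above the cover's underside, 26 mm above the plate
- tray: shallow open steel tray, 200 mm (x) by 150 mm (y), 16 mm high, walls and floor 4 to 5 mm thick; it is fixed to the bench. Stands to the left or to the right of the housing. Origin: centre of the underside, on the bench
- reagent: bystander: amber bottle, 72 mm diameter, 150 mm tall; origin at the centre of its foot
- mortar: bystander: white ceramic bowl, 100 mm diameter, 55 mm tall; origin at the centre of its foot
- rack: bystander: white vial rack, 150 by 90 mm, 41 mm high with its vials; origin at the centre of its underside
There are look-alikes about, which are no part of the job. Several things have the shape of the housing; the one meant has the colours described above.

How it is judged (in metres and radians):
On the way, in this order (a step that is already met when the one before it is completed fails the run):
1. the cover is lifted clear of the housing's pins (z of cover in the frame of housing above 0.078 m and contact force between the fingers and cover above 0.5 N), for 0.1 s.
2. the cover lies flat in the tray, handle up, let go (horizontal distance between cover and tray below 0.07 m and z of cover in the frame of tray below 0.01 m and angle between cover's own z axis and vertical below 0.06 rad and contact force between the arm and cover below 0.1 N and linear speed of cover below 0.02 m/s), for 0.2 s.
At the end, for the whole second after the job is handed in: Fingers still push (over 5 N); housing at rest, flat (0.025 rad), both ends of its far face within 2.5 mm of the fence and within its length, over 3 N on the fence and 12 N on the bench (weight included); cover flat (0.06 rad), handle up, in the tray, untouched (horizontal distance between cover and tray below 0.07 m and z of cover in the frame of tray below 0.01 m and angle between cover's own z axis and vertical below 0.06 rad and contact force between the arm and cover below 0.1 N and x of each of face_left, face_right in the frame of fence above -0.0025 m and y of face_left in the frame of fence below 0.132 m and y of face_right in the frame of fence above -0.132 m and angle between housing's own z axis and vertical below 0.025 rad and height (world z) of housing below 0.003 m and contact force between housing and fence above 3 N and contact force between housing and table above 12 N and contact force between the fingers and housing above 5 N and linear speed of housing below 0.01 m/s); the arm keeps its last pose, push and grip.
It fails at once if the amber bottle is shoved more than 30 mm or tipped over (distance of reagent from where it was at the start of the episode above 0.03 m or angle between reagent's own z axis and vertical above 0.3 rad).
It fails at once if the white bowl is shoved more than 30 mm or tipped over (distance of mortar from where it was at the start of the episode above 0.03 m or angle between mortar's own z axis and vertical above 0.3 rad).
It fails at once if the vial rack is shoved more than 30 mm or tipped over (distance of rack from where it was at the start of the episode above 0.03 m or angle between rack's own z axis and vertical above 0.3 rad).
It also fails if it takes over 72 s, if anything falls off the work surface, if the arm or the gripper's body presses on something with over 40 N, if the wrist force passes 120 N, or if a joint passes its speed limit or range.

## Working session

There is one attempt and no reset: what is moved stays moved. The work goes in short steps, each a Python script; the robot and the scene stay as the last script left them, time stands still between calls to the robot, and variables do not carry over. Pictures are saved under pics/ and viewed, and the job is handed in when it is done.

```bash
mkdir -p pics; ls; python3 - <<'E'
from station import bot
import cv2
for n in ("scene","top","wrist"):
    im=bot.capture(n); cv2.imwrite(f"pics/{n}0.png",im[:,:,::-1]); p=bot.camera_params(n); print(n,p)
print(bot.read_state())
E
```

```text
pics
scene {'camera_matrix': array([[415.05221256,   0.        , 273.66783764],
       [  0.        , 415.05221256, 207.00214762],
       [  0.        ,   0.        ,   1.        ]]), 'view': array([[-4.10214143e-01,  9.11982767e-01, -3.43359950e-03,
         1.88732476e+02],
       [ 7.54190686e-01,  3.37116899e-01, -5.63514513e-01,
        -3.57693301e+02],
       [-5.12758000e-01, -2.33751212e-01, -8.26099028e-01,
         1.41594973e+03],
       [ 0.00000000e+00,  0.00000000e+00,  0.00000000e+00,
         1.00000000e+00]])}
top {'camera_matrix': array([[436.57359929,   0.        , 279.56713582],
       [  0.        , 436.57359929, 209.44619682],
       [  0.        ,   0.        ,   1.        ]]), 'view': array([[ 2.13769159e-02, -9.99668085e-01,  1.43787201e-02,
         2.98277056e+01],
       [-9.80408686e-01, -2.37775308e-02, -1.95533723e-01,
         5.20386022e+02],
       [ 1.95810713e-01, -9.91711409e-03, -9.80591564e-01,
         1.25375887e+03],
       [ 0.00000000e+00,  0.00000000e+00,  0.00000000e+00,
         1.00000000e+00]])}
wrist {'camera_matrix': array([[326.525
[... 498 characters left out ...]
 0.15, 'qpos': array([ 1.07546505e+00,  3.07422567e-01,  1.50737239e+00, -8.89757223e-06,
        1.32839275e+00, -7.34780449e-02]), 'joint_velocities': array([-4.26218486e-05, -2.49964899e-03, -3.54965229e-03, -6.38655168e-05,
       -2.64732217e-03,  8.34204161e-04]), 'effort': array([ 5.76430139e-04, -4.57976604e+01, -2.52220416e+01,  1.69954178e-04,
        8.38747888e-03,  3.92667539e-05]), 'eef_pos': array([235.19688286, 524.11853375, 230.58073275]), 'tool_rot': array([ 2.09364956e-01,  9.77837246e-01, -7.66703930e-04, -2.19631425e-04]), 'force': array([ 0.2558806 , -0.18592593,  0.38467107]), 'wrist_torque': array([-0.00790274, -0.00915667,  0.02760106]), 'opening': 85.68386610278199}
```

View pics/top0.png

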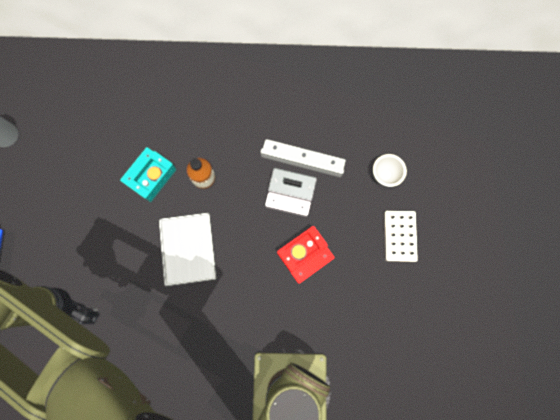

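View pics/scene0.png

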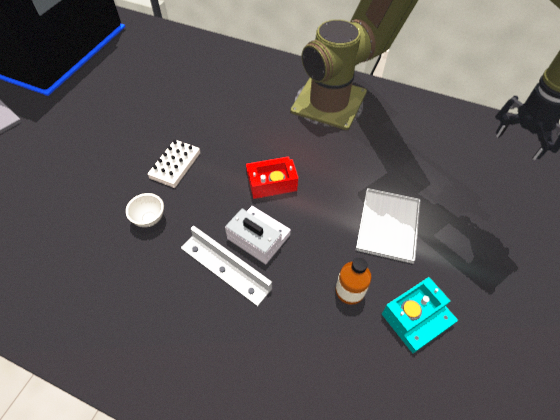

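The top view shows the fence at (303,158), the grey housing with its cover at (291,190), the tray at (187,249), the bottle at (201,172), and the bowl and rack at (390,170) and (401,236). Next I'll get rough positions and move the wrist camera in for finer ones.

```bash
cat > h.py <<'E'
from station import bot
import numpy as np, cv2
from scipy.spatial.transform import Rotation as R
def ray(P,uv,z):
    K=P["camera_matrix"];V=np.array(P["view"]);Rm=V[:3,:3];t=V[:3,3]
    c=-Rm.T@t; d=Rm.T@np.linalg.inv(K)@np.array([uv[0],uv[1],1.])
    return c+d*(z-c[2])/d[2]
def proj(P,X):
    K=P["camera_matrix"];V=np.array(P["view"])
    q=(V[:3,:3]@np.asarray(X,float).T).T+V[:3,3]; q=q@K.T
    return q[:,:2]/q[:,2:]
def down(phi):  # tool z down, tool y axis horizontally at angle phi
    y=np.array([np.cos(phi),np.sin(phi),0]);z=np.array([0,0,-1.]);x=np.cross(y,z)
    return R.from_matrix(np.c_[x,y,z]).as_quat()
E
python3 - <<'E'
from h import *
P=bot.camera_params("top")
for n,uv,z in [("fenceL",(265,141),45),("fenceR",(345,165),45),("fence nearL",(262,152),45),("fence nearR",(342,175),45),("handle",(292,182),90),("tray",(188,249),8),("bottle",(203,183),0),("bottletop",(197,163),150),("bowl",(390,170),55),("red",(305,255),40)]:
    print(n,ray(P,uv,z).round())
W=bot.camera_params("wrist");V=W["view"];Rm=V[:3,:3]
s=bot.read_state();c=-Rm.T@V[:3,3];T=R.from_quat(s["tool_rot"]).as_matrix()
print("cam in tool",(T.T@(c-s["eef_pos"])).round(1),(T.T@Rm.T).round(3), T.round(2))
im=cv2.imread("pics/top0.png")[120:300,120:440];cv2.imwrite("pics/topc.png",cv2.resize(im,None,fx=2.5,fy=2.5,interpolation=2))
E
```

```text
fenceL [736.  91.  45.]
fenceR [ 665. -156.   45.]
fence nearL [700. 100.  45.]
fence nearR [ 633. -147.   45.]
handle [595.   7.  90.]
tray [399. 316.   8.]
bottle [609. 283.   0.]
bottletop [627. 277. 150.]
bowl [ 649. -292.   55.]
red [386. -37.  40.]
cam in tool [  67.4    0.6 -143.5] [[ 0.    -0.964 -0.267]
 [ 1.     0.001 -0.001]
 [ 0.001 -0.267  0.964]] [[-0.91  0.41 -0.  ]
 [ 0.41  0.91 -0.  ]
 [ 0.   -0.   -1.  ]]
```

View pics/topc.png

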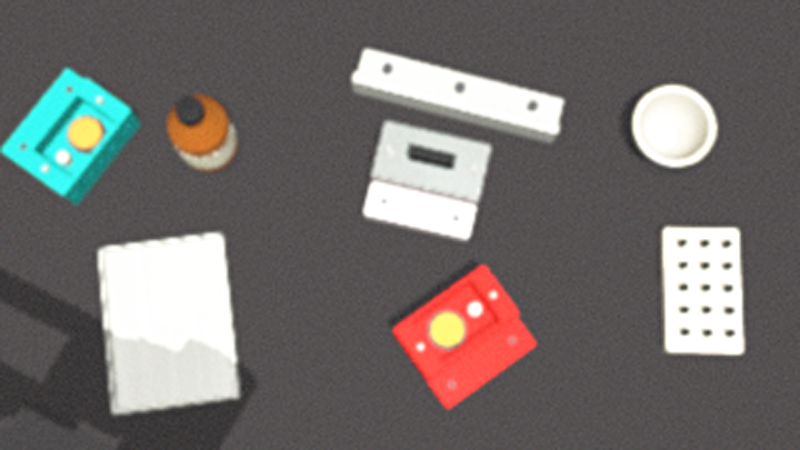

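```bash
python3 - <<'E'
from h import *
bot.move_pose([545,10,290],down(np.pi/2-0.27))
bot.dwell(0.3)
P=bot.camera_params("wrist");im=bot.capture("wrist");cv2.imwrite("pics/w1.png",im[:,:,::-1]);np.savez("w1.npz",K=P["camera_matrix"],V=P["view"])
print(bot.read_state()["time"],bot.read_state()["eef_pos"],bot.read_state()["qpos"])
E
```

```text
2.6583 [544.96100163  10.42626889 289.94433563] [-5.84063899e-02  2.24835789e-01  1.47345408e+00  5.32374600e-05
  1.44342612e+00 -1.35992874e+00]
```

View pics/w1.png

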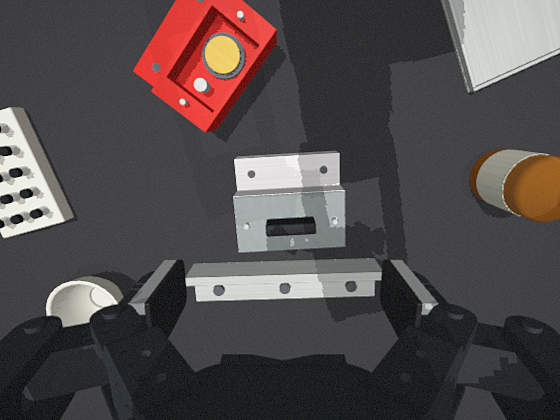

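```bash
python3 - <<'E'
import cv2
im=cv2.imread("pics/w1.png")[140:310,175:395];cv2.imwrite("pics/w1c.png",cv2.resize(im,None,fx=3.5,fy=3.5,interpolation=2))
E
```

```text
(no output)
```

View pics/w1c.png

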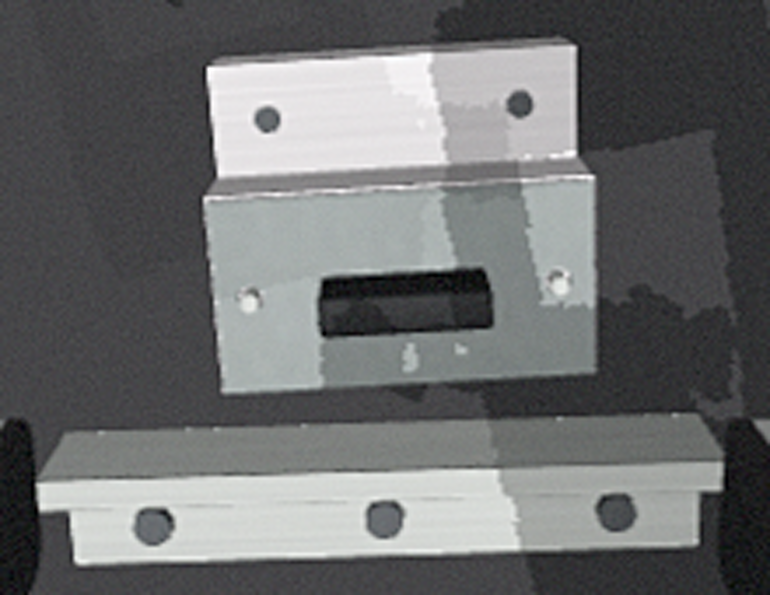

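```bash
python3 - <<'E'
from h import *
d=np.load("w1.npz");P={"camera_matrix":d["K"],"view":d["V"]}
def W(x,y,z): return ray(P,((x+.5)/3.5-.5+175,(y+.5)/3.5-.5+140),z)
pts={"fbR":(62,434,0),"fbL":(702,414,0),"ftR":(40,482,45),"ftL":(722,462,45),
"stR":(208,67,28),"stL":(576,45,28),"cnR":(205,197,64),"cnL":(595,178,64),"cfR":(222,392,64),"cfL":(595,373,64),"pinR":(248,300,70),"pinL":(560,283,70),"hnR":(320,305,90),"hnL":(492,296,90),"hfR":(322,336,90),"hfL":(492,326,90)}
X={k:W(*v) for k,v in pts.items()}
for k in X: print(k,X[k].round(1))
def rel(a,b): 
    v=X[a]-X[b]; return np.linalg.norm(v).round(1),np.arctan2(-v[0],v[1]).round(3)
for a,b in [("fbL","fbR"),("ftL","ftR"),("stL","stR"),("cnL","cnR"),("cfL","cfR"),("pinL","pinR"),("hnL","hnR"),("hfL","hfR")]: print(a,b,rel(a,b))
print("cover c",sum(X[k] for k in("cnR","cnL","cfR","cfL"))/4,"handle",sum(X[k] for k in("hnR","hnL","hfR","hfL"))/4)
E
```

```text
fbR [ 640.2 -151.4    0. ]
fbL [701.5 105.    0. ]
ftR [ 639.9 -147.2   45. ]
ftL [699.5 100.5  45. ]
stR [510.4 -42.5  28. ]
stL [537.4  84.5  28. ]
cnR [548.4 -50.2  64. ]
cnL [576.4  76.   64. ]
cfR [616.4 -65.7  64. ]
cfL [643.9  61.   64. ]
pinR [584.8 -45.8  70. ]
pinL [606.7  56.2  70. ]
hnR [586.7 -20.2  90. ]
hnL [598.2  33.1  90. ]
hfR [596.9 -22.5  90. ]
hfL [608.   30.7  90. ]
fbL fbR (np.float64(263.6), np.float64(-0.234))
ftL ftR (np.float64(254.8), np.float64(-0.236))
stL stR (np.float64(129.8), np.float64(-0.21))
cnL cnR (np.float64(129.2), np.float64(-0.219))
cfL cfR (np.float64(129.7), np.float64(-0.214))
pinL pinR (np.float64(104.3), np.float64(-0.211))
hnL hnR (np.float64(54.5), np.float64(-0.213))
hfL hfR (np.float64(54.3), np.float64(-0.206))
cover c [596.24960535   5.30151877  64.        ] handle [597.45706574   5.27224038  90.        ]
```

```bash
python3 - <<'E'
from h import *
P=bot.camera_params("top")
X=[ray(P,((x+.5)/2.5-.5+120,(y+.5)/2.5-.5+120),16) for x,y in [(98,248),(222,234),(240,398),(112,413)]]
for x in X: print(x.round(1))
for i in range(4):
    v=X[(i+1)%4]-X[i]; print(np.linalg.norm(v).round(1),np.arctan2(v[1],v[0]).round(3))
print("tray",(sum(X)/4).round(1))
q=down(-0.213)
bot.move_pose([596.5,5.3,150],q)
bot.movel([596.5,5.3,68],rate=120)
s=bot.read_state();print(s["eef_pos"],s["force"])
bot.close_gripper(40)
s=bot.read_state();print(s["time"],s["opening"],s["force"])
bot.movel([596.5,5.3,90],rate=60)
bot.dwell(0.2)
im=bot.capture("scene");cv2.imwrite("pics/s1.png",cv2.resize(im[180:300,180:330,::-1],None,fx=4,fy=4))
s=bot.read_state();print(s["time"],s["opening"],s["force"])
E
```

```text
[488.3 408.1  16. ]
[509.3 258.4  16. ]
[311.7 226.5  16. ]
[290.8 376.7  16. ]
151.2 -1.432
200.2 -2.982
151.7 1.709
200.0 0.158
tray [400.  317.4  16. ]
[597.12883024   5.2722379   68.5676487 ] [ 0.20575894 -0.80590255 -0.0819841 ]
5.4917 13.123616193531591 [0.00787476 0.02864269 2.53182866]
6.2583 12.939518690382833 [-0.09841336 -0.49503551 -2.14033121]
```

View pics/s1.png

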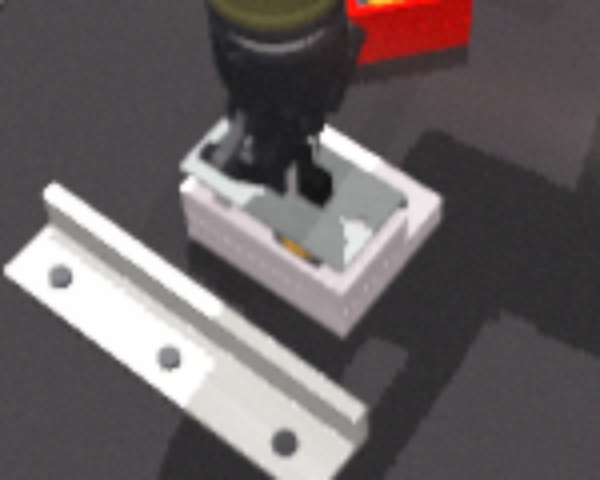

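The cover hangs level in the gripper, clear of both pins. Next is the tray at (400,317), yaw 0.15, laid lengthwise.

```bash
python3 - <<'E'
from h import *
bot.movel([596.5,5.3,250],rate=200)
q=down(0.153+np.pi/2)
bot.move_pose([400,317.4,230],q)
bot.movel([400,317.4,40],rate=150)
print(bot.read_state()["force"])
z=40
bot.movel([400,317.4,22],rate=60); f0=bot.read_state()["force"][2]
z=22
while z>11:
    z-=1.5; bot.movel([400,317.4,z],rate=40); s=bot.read_state(); print(z,s["eef_pos"][2].round(1),s["force"].round(2))
    if s["force"][2]-f0>1.2: break
bot.gripper_open(); print(bot.read_state()["opening"],bot.read_state()["time"])
bot.movel([400,317.4,150],rate=150)
bot.dwell(.1)
P=bot.camera_params("wrist");im=bot.capture("wrist");cv2.imwrite("pics/w2.png",im[:,:,::-1])
print(bot.read_state()["time"])
E
```

```text
[ 0.06420593 -0.66217241 -0.8636337 ]
20.5 20.5 [ 0.1  -0.06 -2.05]
19.0 19.0 [-0.82 -0.31 -1.04]
17.5 17.4 [-0.43  0.64 -1.25]
16.0 15.9 [ 0.56 -0.01 -1.18]
14.5 14.4 [-0.1   0.42 -1.9 ]
13.0 12.9 [ 0.52  0.12 -1.62]
11.5 12.3 [-1.19 -0.32  6.47]
85.0946028507103 12.9
14.125
```

View pics/w2.png

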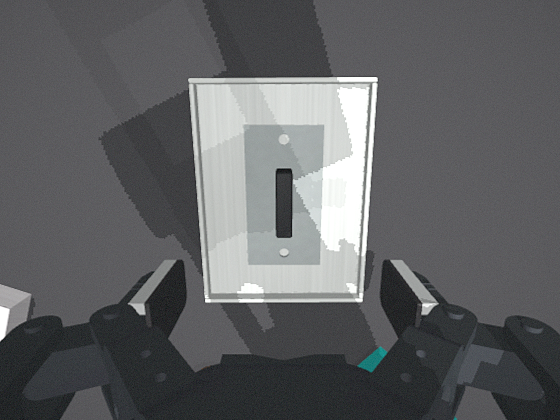

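The cover lies flat and centred in the tray, handle up, around (284,195) in the wrist picture. Now I'll shut the fingers and go to the step corner for the push.

```bash
cat >> h.py <<'E'
FO=np.array([670.3,-23.2,0]);FY=-0.235
FX=np.array([np.cos(FY),np.sin(FY),0]);FYv=np.array([-np.sin(FY),np.cos(FY),0])
def F(x,y,z): return FO+FX*x+FYv*y+np.array([0,0,z])
E
python3 - <<'E'
from h import *
q=down(np.pi/2+FY)
bot.movel([400,317.4,190],rate=200)
bot.close_gripper(60)
bot.move_pose(F(-130,9.4,150),q)
bot.movel(F(-130,9.4,45),rate=120); bot.dwell(.2)
z=45; f0=bot.read_state()["force"]
while z>26:
    z-=1.5; bot.movel(F(-130,9.4,z),rate=40); s=bot.read_state()
    if s["force"][2]-f0[2]>2.5: break
print(z,s["eef_pos"],s["force"],f0,s["time"],s["opening"])
im=bot.capture("scene");cv2.imwrite("pics/s2.png",cv2.resize(im[150:320,150:350,::-1],None,fx=3.5,fy=3.5))
E
```

```text
27.0 [546.19113786  16.19999785  28.04359342] [-1.55135501 -0.16893825  8.95672242] [ 0.23733321  0.0642468  -0.21272931] 20.7417 0.18820562584587697
```

View pics/s2.png

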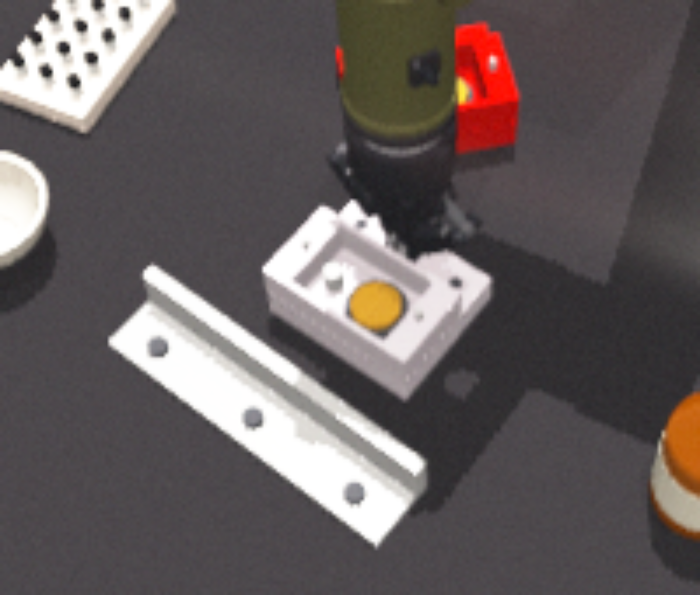

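The fingertips touched the step at z = 28.0, as expected. I'll raise them slightly and slide.

```bash
python3 - <<'E'
from h import *
bot.movel(F(-130,9.4,30),rate=40)
x=-130
while x<-70:
    x+= 6 if x<-92 else 1.5
    bot.movel(F(x,9.4,30),rate=60); s=bot.read_state()
    d=s["eef_pos"]-FO; f=s["force"]
    print(x,(d@FX).round(1),(d@FYv).round(1),"fx",(f@FX).round(1),"fy",(f@FYv).round(1),"fz",f[2].round(1))
    if -(f@FX)>25: break
print(s["time"])
for n in("scene","top"):
    im=bot.capture(n);c=im[150:320,150:350] if n=="scene" else im[120:240,230:370]
    cv2.imwrite(f"pics/{n}3.png",cv2.resize(c[:,:,::-1],None,fx=3.5,fy=3.5))
E
```

```text
-124 -123.5 9.4 fx -0.2 fy 0.4 fz -0.4
-118 -118.3 9.3 fx -1.4 fy -0.5 fz -1.2
-112 -112.0 9.4 fx -1.8 fy -0.2 fz -0.7
-106 -105.5 9.4 fx -1.6 fy 0.3 fz -0.2
-100 -99.4 9.4 fx -0.6 fy -0.1 fz -1.1
-94 -93.4 9.4 fx -0.2 fy -0.3 fz -1.5
-88 -87.4 9.4 fx -1.1 fy 0.0 fz -0.0
-86.5 -87.3 9.4 fx -4.4 fy 0.7 fz 2.4
-85.0 -85.3 9.4 fx -3.7 fy -0.2 fz 2.2
-83.5 -83.4 9.4 fx -2.0 fy 0.4 fz 1.0
-82.0 -81.9 9.4 fx -3.3 fy 0.5 fz 0.4
-80.5 -81.9 9.4 fx -7.3 fy 1.0 fz 3.3
-79.0 -81.9 9.4 fx -9.4 fy 0.4 fz 6.1
-77.5 -82.0 9.4 fx -11.5 fy 1.4 fz 7.7
-76.0 -82.0 9.4 fx -13.6 fy 0.6 fz 11.1
-74.5 -82.0 9.3 fx -17.4 fy 1.1 fz 11.5
-73.0 -82.1 9.3 fx -19.9 fy 1.5 fz 15.5
-71.5 -82.1 9.3 fx -23.0 fy 1.6 fz 17.5
-70.0 -82.2 9.3 fx -25.6 fy 1.8 fz 20.8
25.7917
```

View pics/scene3.png

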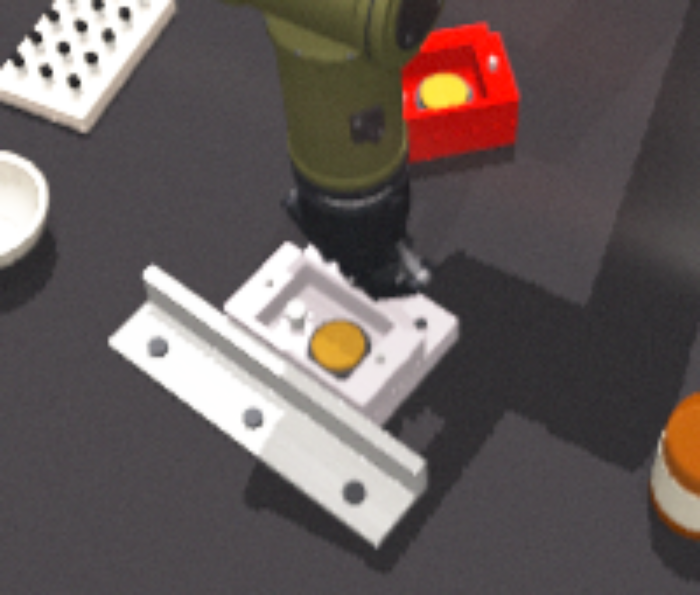

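View pics/top3.png

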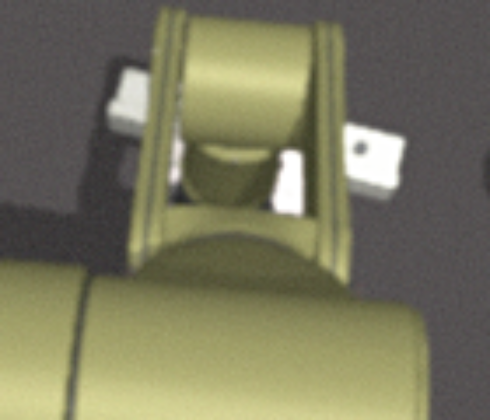

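```bash
python3 - <<'E'
from h import *
for x in (-68,-66,-64,-62):
    bot.movel(F(x,9.4,30),rate=30); s=bot.read_state()
    d=s["eef_pos"]-FO; f=s["force"]
    print(x,(d@FX).round(2),d[2].round(2),"fx",(f@FX).round(1),"fy",(f@FYv).round(1),"fz",f[2].round(1))
bot.dwell(.5);s=bot.read_state();f=s["force"];d=s["eef_pos"]-FO;print((d@FX).round(2),(f@FX).round(1),f[2].round(1),s["joint_velocities"].round(3),s["time"], R.from_quat(s["tool_rot"]).as_matrix()[:,2])
P=bot.camera_params("wrist");im=bot.capture("wrist");cv2.imwrite("pics/w4.png",im[:,:,::-1]);np.savez("w4.npz",K=P["camera_matrix"],V=P["view"])
im=bot.capture("scene");cv2.imwrite("pics/s4.png",im[:,:,::-1]);cv2.imwrite("pics/s4c.png",cv2.resize(im[200:310,170:300,::-1],None,fx=5.4,fy=5.4,interpolation=cv2.INTER_CUBIC))
E
```

```text
-68 -82.23 29.28 fx -28.3 fy 2.9 fz 21.7
-66 -82.33 29.27 fx -31.9 fy 2.5 fz 24.9
-64 -82.37 29.29 fx -36.6 fy 2.5 fz 28.9
-62 -82.46 29.28 fx -39.7 fy 2.2 fz 31.7
-82.42 -40.0 32.0 [ 0.    -0.001 -0.    -0.     0.001  0.001] 27.3917 [-0.03561339  0.00649543 -0.99934453]
```

View pics/w4.png

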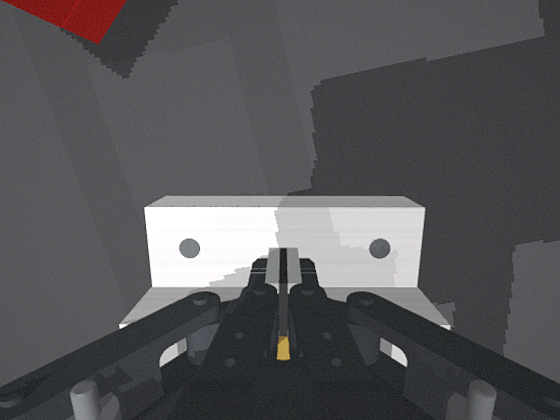

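View pics/s4c.png

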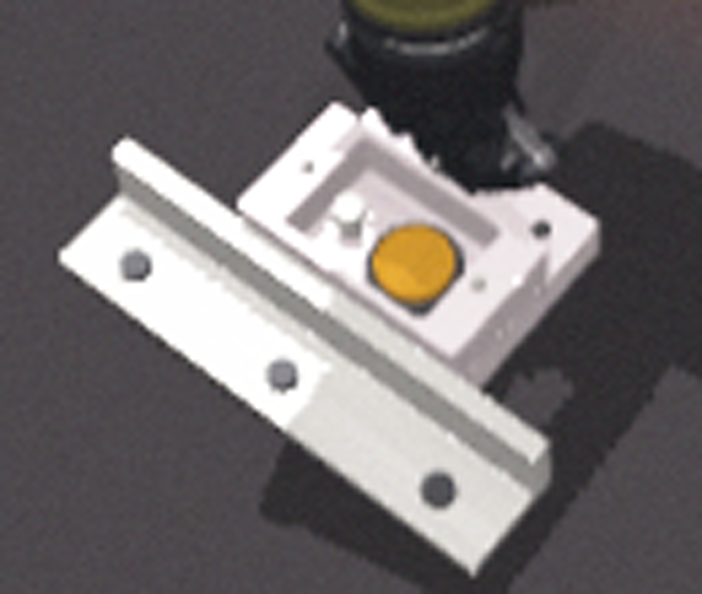

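```bash
python3 - <<'E'
import cv2
im=cv2.imread("pics/w4.png")
a=cv2.resize(im[185:345,110:210],None,fx=3.6,fy=3.6,interpolation=2);b=cv2.resize(im[185:345,360:460],None,fx=3.6,fy=3.6,interpolation=2)
cv2.imwrite("pics/w4c.png",cv2.hconcat([a,b]))
E
```

```text
(no output)
```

View pics/w4c.png

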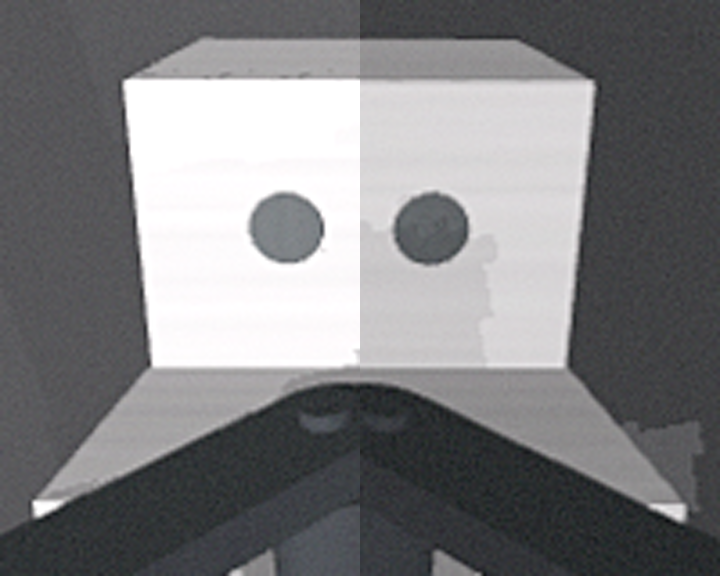

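```bash
python3 - <<'E'
from h import *
d=np.load("w4.npz");K,V=d["K"],d["V"]
L=[(205,39),(123,80),(152,368),(34,502)];Rr=[(518,39),(595,81),(568,368),(686,502)]
o=[(-55,0),(-55,28),(-15,28),(-15,60)]
uv=[((x+.5)/3.6-.5+110,(y+.5)/3.6-.5+185) for x,y in L]+[((x-360+.5)/3.6-.5+360,(y+.5)/3.6-.5+185) for x,y in Rr]
ob=[(a,-65,b) for a,b in o]+[(a,65,b) for a,b in o]
ok,rv,tv=cv2.solvePnP(np.array(ob,float),np.array(uv,float),K,None)
pr=cv2.projectPoints(np.array(ob,float),rv,tv,K,None)[0][:,0]
print("res px",(pr-uv).round(2).tolist())
Rw=V[:3,:3].T@cv2.Rodrigues(rv)[0]; t=V[:3,:3].T@(tv[:,0]-V[:3,3])
print("origin",t.round(1),"yaw",np.arctan2(Rw[1,0],Rw[0,0]).round(4),"z axis",Rw[:,2].round(3))
for y in(65,-65):
    f=t+Rw@np.array([55,y,4])-FO; print("face x,y,z in fence",(f@FX).round(1),(f@FYv).round(1),f[2].round(1))
# scene camera: project ideal flush housing top outline
P=bot.camera_params("scene")
im=cv2.imread("pics/s4.png")
H0=F(-55,(t-FO)@FYv,0)
pts=np.array([H0+FX*a+FYv*b+np.array([0,0,60]) for a,b in [(55,65),(55,-65),(-15,-65),(-15,65)]])
fp=np.array([F(a,b,45) for a,b in [(0,130),(0,-130),(12,-130),(12,130)]])
big=cv2.resize(im[200:310,170:300],None,fx=5.4,fy=5.4,interpolation=cv2.INTER_CUBIC)
for X,c in((pts,(0,0,255)),(fp,(0,255,0))):
    p=((proj(P,X)-[170,200]+.5)*5.4-.5); cv2.polylines(big,[p.round().astype(np.int32)],True,c,1)
cv2.imwrite("pics/ov.png",big)
E
```

```text
res px [[-1.13, 0.49], [0.08, 0.22], [-0.09, -0.16], [0.45, -0.51], [0.26, 0.27], [0.44, -0.25], [0.16, 0.09], [-0.32, 0.04]]
origin [ 6.191e+02 -3.000e-01  8.000e-01] yaw -0.2329 z axis [-0.01  -0.001  1.   ]
face x,y,z in fence -0.3 75.5 5.5
face x,y,z in fence -0.0 -54.5 5.1
```

View pics/ov.png

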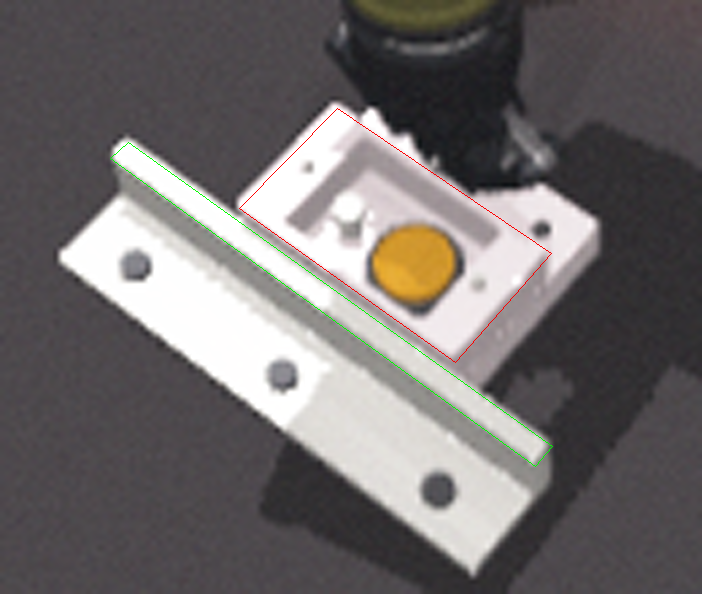

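```bash
python3 - <<'E'
from h import *
bot.movel(F(-62,9.4,28.5),rate=20)
for i in range(3):
    bot.dwell(.5);s=bot.read_state();f=s["force"];d=s["eef_pos"]-FO;print((d@FX).round(2),(d@FYv).round(2),d[2].round(2),"f",(f@FX).round(1),(f@FYv).round(1),f[2].round(1),s["time"])
im=bot.capture("scene");cv2.imwrite("pics/s5.png",im[:,:,::-1])
E
```

```text
-82.5 9.03 28.06 f -41.8 2.4 33.4 28.2417
-82.46 9.04 28.09 f -39.7 2.0 33.1 28.7417
-82.46 9.05 28.09 f -40.4 2.0 33.7 29.2417
```

View pics/s5.png

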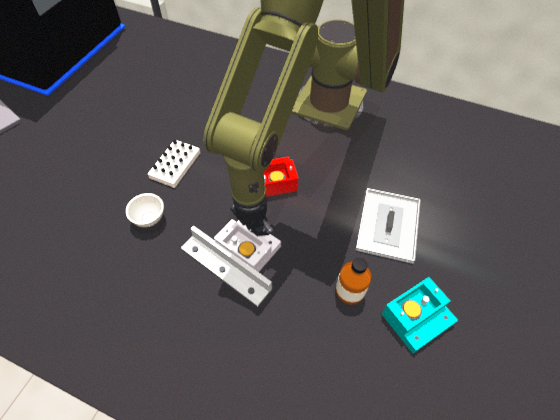

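```bash
python3 - <<'E'
from h import *
bot.movel(F(-62,9.4,27.3),rate=20)
for i in range(3):
    bot.dwell(.4);s=bot.read_state();f=s["force"];d=s["eef_pos"]-FO;print((d@FX).round(2),(d@FYv).round(2),d[2].round(2),"f",(f@FX).round(1),(f@FYv).round(1),f[2].round(1),s["time"])
bot.close_job()
E
```

```text
-82.45 9.04 28.04 f -41.7 2.3 41.8 29.9417
-82.45 9.03 28.03 f -40.9 2.4 41.0 30.3417
-82.44 9.04 28.06 f -42.5 1.1 40.9 30.7417
the job is handed in; nothing more can be done
```

The job is handed in at about 31 s, with the cover in the tray and the arm still pushing the housing against the fence. The station gave no verdict.

- **Cover:** I lifted it off the pins by its handle and let go of it in the tray. The wrist picture shows it centred and flat with the handle up, and the last scene picture shows it still there.
- **Housing:** I slid it about 43 mm to the fence with the shut fingers in the corner of step and wall. A pose fit from the wrist picture put both ends of the far face within about 0.3 mm of the fence. The housing's yaw was -0.233 rad against -0.235 rad for the fence.
- **Final push:** Before handing in, it was steady at about 41 N forward and 41 N down, with the fingertips on the step at a height of 28 mm. I don't have separate readings of the forces on the fence and on the bench.
- **Bystanders:** The bottle, bowl and rack look unmoved in the last scene picture; I judged this by eye.
- **Disagreement:** The pose fit showed about 0.01 rad of housing tilt and 0.8 mm of height. Both are within the limits and most likely calibration error. I did not repeat the fit after pressing down harder at the end.

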